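Show a lacquer sample plate over the headlamp

TASK

Pull the sample plate at the end of the row nearest the robot up out of the drying rack, find its frosted end and label face by the notched corner, and hold the plate out level, label side up, with the middle of its clear part over the middle of the headlamp lens and about 10 cm above the glass. Leave the other two plates standing in the rack, do not touch the headlamp, and do not disturb the other things on the mat. Finish while still holding the plate there.

Things in the scene. Friction and masses are not known exactly. Their poses are not given: they have to be found in the camera images.
- rack: Fixed aluminium drying rack; origin under its centre. Base 240 x 76 x 6 mm; slots at x = -90 (nearest the robot), 0, +90 mm, each a pair of tabs 18 mm wide (x), 24 mm high, 6.6 mm apart (y) round the middle of a plate's foot. Plates stand on the base in one row, faces to the rack's +y and -y, centres 71 mm and tops 136 mm above the bench, 50 mm between neighbours.
- plate_a_mid (a point): Centre of one of 3 like clear acrylic sample plates, 130 x 40 x 5 mm, 31 g, standing on end in the rack, any way round. z axis: along the length to the frosted end; x: out of the label face; y: across the width. The last 44 mm at +z are frosted, with a 9 x 9 mm notch in the +y corner and a blank 30 x 26 mm paper label on the +x face only: label to you, frosted end up, notch top right.
- plate_b_mid (a point): Centre of one of 3 like clear acrylic sample plates, 130 x 40 x 5 mm, 31 g, standing on end in the rack, any way round. z axis: along the length to the frosted end; x: out of the label face; y: across the width. The last 44 mm at +z are frosted, with a 9 x 9 mm notch in the +y corner and a blank 30 x 26 mm paper label on the +x face only: label to you, frosted end up, notch top right.
- plate_c_mid (a point): Centre of one of 3 like clear acrylic sample plates, 130 x 40 x 5 mm, 31 g, standing on end in the rack, any way round. z axis: along the length to the frosted end; x: out of the label face; y: across the width. The last 44 mm at +z are frosted, with a 9 x 9 mm notch in the +y corner and a blank 30 x 26 mm paper label on the +x face only: label to you, frosted end up, notch top right.
- plate_a_clear (a point): centre of the clear part of plate_a, 22 mm from the plate's centre, away from the frosted end (on its -z side); same axes. The clear part is 86 mm long, the full 40 mm wide
- plate_b_clear (a point): centre of the clear part of plate_b, 22 mm from the plate's centre, away from the frosted end (on its -z side); same axes. The clear part is 86 mm long, the full 40 mm wide
- plate_c_clear (a point): centre of the clear part of plate_c, 22 mm from the plate's centre, away from the frosted end (on its -z side); same axes. The clear part is 86 mm long, the full 40 mm wide
- headlamp_glass (a point): top centre of the glass of a round chrome motorcycle headlamp, 142 mm across, lying lens up in a rubber ring, fixed; the glass is 79 mm above the bench
- indicator: loose bystander: round chrome indicator lamp 62 mm across, 47 mm high with its amber lens up, stalk 60 mm long along its x axis; origin at the centre of the underside
- tail_lamp: loose bystander: red tail lamp 95 x 70 x 50 mm high; origin at the centre of the underside
- polish_tin: loose bystander: grey tin of polish, 75 mm across, 48 mm high; origin at the centre of the underside
Mind the look-alikes: they are no part of the job. What is shaped like the part that bears plate_b_mid but red is not meant. What is shaped like the part that bears plate_c_mid but purple is not meant.

How it is judged:
By the outcome, as a careful person would: the job done as asked, in the order asked, and still so for the second after the job is handed in, while the arm keeps its last pose, push and grip.
It also fails if it takes over 42 s, if anything falls off the work surface, if the arm or the gripper's body presses on something with over 40 N, if the wrist force passes 120 N, or if a joint passes its speed limit or range.

ROBOT

A 6-joint arm with a two-finger parallel gripper is mounted at the origin on the work surface. World frame = base frame: x ahead of the robot, y to its left, z up, the work surface at z = 0. Lengths are in m, angles in rad, forces in N, time in s.
With the tool pointing down it reaches from about 0.275 to 0.825 m from the base axis. Payload 4.9 kg.
Tool frame: the origin (TCP) lies midway between the tips of the shut fingers; the grasp point (between the pads) lies 19 mm behind it (grip_point_offset is the distance from the TCP to the grasp point, in m); z points along the fingers, x is the direction in which the jaws open and shut, and the axes are right-handed (so a half turn about z gives the same grasp; the last joint's range is limited). The gripper opens to 85 mm and grips with 20 to 120 N. Pads are 22 mm wide; open, the fingers measure 114 mm over their backs; the gripper's body (76 mm by 85 mm) begins 54 mm behind the grasp point. The pads swing forward as they close: fully open they stand 13 mm farther back than shut.
Start: joints at [-1.244, 0.326, -0.193, 1.052, 0, 1.437], TCP at [0.245, -0.493, 0.231] pointing down, gripper open.
Joint ranges: [-2.65, 2.65], [-0.97, 1.79], [-1.3, 1.35], [-1.93, 2.1], [-1.47, 1.37], [-3.14, 3.14]. Speed limits (rad/s): [2.57, 2.57, 3.14, 3.14, 3.14, 3.14].

INTERFACE

Orientations are given as a rotation vector (axis times angle).
In Python, from cell import * gives the robot as it stands. Calls block until the motion is done:
- movep(position, orientation): joint-space move of the TCP to a pose.
- move_l(position, velocity=0.15, rot=None, until_force=None): straight line of the TCP; rot=None keeps the orientation; velocity is the mean speed in m/s. With until_force (N) it stops when the force on the tool has changed by that much, and returns True; else False.
- set_joints(angles): joint-space move.
- let_go() and grab(newtons=None): open the fingers fully, or close them until they stop; newtons is the grip in N (None keeps the last).
- sleep(seconds).
- ik(position, orientation): joint angles nearest the present ones, or None.
- get_state(): the state.
- grab_frame(name): name is "side" or "top" or "wrist"; returns a dict with "img" (480x640x3 uint8, red, green, blue), "fx", "fy", "cx", "cy" (pixels), "k1" (the pictures are not rectified: a ray, as slopes to the right and down, at radius r is drawn at 1 + k1 r^2 times it, then the intrinsics apply), "cam_to_world" (4x4, takes a point from camera to world coordinates); the wrist camera has in their place "T_tool_cam" (4x4, takes a point from camera to tool coordinates, whose origin is the TCP and whose axes are the tool frame's). Camera axes: x right, y down, z forward; pixel columns grow to the right and rows downward; lengths in m; the calibration is good to about 2 mm. A picture is of the moment at which its call begins: read the wrist's pose just before it. There is no depth.
A pose or a line that the arm cannot do raises MotionError and nothing moves.
- sign_off(): hands the job in, once; it reports no verdict.
Trained networks look in the newest picture that a camera, given by its name, has taken for a name from the list of things; names that differ only in an ending like _2 or _b are one class to them, and where a whole thing is asked for, a point or a joint stands for the part that bears it (a point fixed in the world has none). Each returns a list of dicts, best first, with "score" (0 to 1); they miss things now and then, are a little off and sometimes report something else, mostly with a low value. They report only what shows in the picture. A call takes as long as a camera call. They do not tell look-alikes from the thing itself.
- spot_in(camera, name): "centre" ([column, row] in pixels, amid what is visible of it).
- silhouettes(camera, name): "mask" (480x640 bool, what is visible of it) and "centre" ([column, row] in pixels, amid what is visible of it).
- tip_of(camera, name): "centre" ([column, row] in pixels: a listed point, or the origin of a listed thing).
The state is a dict: "clock": time; "q": joint angles; "joint_velocities": joint speeds; "tau": joint torques, N m; "position": TCP position; "eef_rot": TCP orientation; "contact_force": force on the tool from outside, world axes, zero at the start; "wrist_torque": the same for the moment, N m; "finger_gap": opening from 0.0 (shut) to 1.0 (fully open).
Only numpy, scipy, OpenCV 4.12 (cv2) and the standard library are available. Lean on these libraries where they do the work, as an engineer would, in place of code of your own. Each camera call takes 0.05 s, during which the arm holds its last target.

## Working session

There is one attempt and no reset: what is moved stays moved. The work goes in short steps, each a Python script; the robot and the scene stay as the last script left them, time stands still between calls to the robot, and variables do not carry over. Pictures are saved under pics/ and viewed, and the job is handed in when it is done.

```bash
mkdir -p pics; ls; python3 - <<'E'
from cell import *
import cv2
for n in("side","top","wrist"):
    f=grab_frame(n); cv2.imwrite(f"pics/{n}0.png",f["img"][:,:,::-1])
    print(n,f["fx"],f["fy"],f["cx"],f["cy"],f["k1"]);print(f.get("cam_to_world",f.get("T_tool_cam")))
    for t in("rack","plate_a_mid","plate_a_clear","headlamp_glass"):
        print(t,[(round(d["score"],2),[round(float(c)) for c in d["centre"]]) for d in tip_of(n,t)])
print(get_state())
E
```

```text
pics
side 534.2062696732613 534.2062696732613 318.2254003576608 243.2816795933043 -0.034778094660159055
[[-0.86643824 -0.26670488  0.42208208  0.11660678]
 [-0.4992736   0.46834477 -0.72895751  0.83952019]
 [-0.00326341 -0.8423311  -0.53895052  0.69532931]
 [ 0.          0.          0.          1.        ]]
rack [(0.78, [289, 309])]
plate_a_mid [(0.71, [287, 285])]
plate_a_clear [(0.79, [289, 292])]
headlamp_glass [(0.69, [360, 219]), (0.51, [244, 294])]
top 603.2886119788167 603.2886119788167 319.2311747051309 241.29494105935663 0.027381898870139452
[[-0.02138298 -0.99698513  0.07458833  0.51693983]
 [-0.99976688  0.02109988 -0.00458148 -0.0068904 ]
 [ 0.00299386 -0.07466891 -0.99720389  1.36886837]
 [ 0.          0.          0.          1.        ]]
rack [(0.94, [247, 255])]
plate_a_mid [(0.6, [246, 256])]
plate_a_clear [(0.54, [250, 256])]
headlamp_glass [(0.58, [376, 261])]
wrist 386.72522528493556 386.72522528493556 319.619089381003 237.33116778649642 -0.0765984697875942
[[ 9.99999720e-01  5.38167168e-04  5.20696277e-04  8.21660154e-05]
 [-6.55685071e-04  9.65143877e-01  2.61719
[... 189 characters left out ...]
a_clear []
headlamp_glass []
{'clock': 0.75, 'q': array([-1.24422841e+00,  3.26144830e-01, -1.92558197e-01,  1.05199711e+00,
        1.78656526e-05,  1.43658334e+00]), 'joint_velocities': array([-0.00091215,  0.00012925, -0.00026685, -0.00086712,  0.00103984,
        0.00031241]), 'tau': array([-1.09990444e-03, -4.43249130e+01,  2.62733299e+01,  9.60446378e-04,
       -2.63609872e-04, -1.81165154e-05]), 'position': array([ 0.24457986, -0.49267756,  0.23132681]), 'eef_rot': array([ 2.66998795e+00, -1.65543681e+00,  1.34451393e-04]), 'contact_force': array([-0.9421611 ,  1.25032903, -0.73726528]), 'wrist_torque': array([ 0.01777623,  0.01235961, -0.0247599 ]), 'finger_gap': 1.0005494543257345}
```

View pics/side0.png

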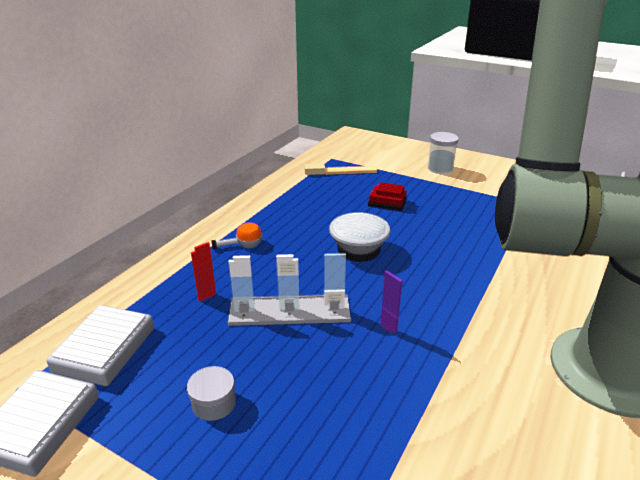

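View pics/top0.png

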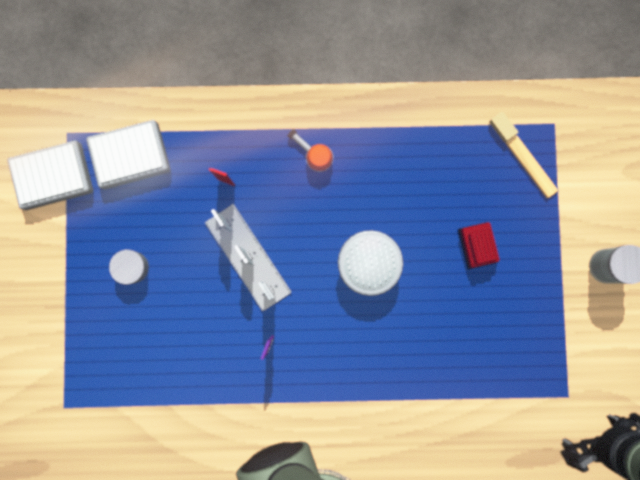

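```bash
cat > h.py <<'E'
import numpy as np, cv2
def pose(f,st=None):
    if "cam_to_world" in f: return np.array(f["cam_to_world"])
    from scipy.spatial.transform import Rotation as R
    T=np.eye(4);T[:3,:3]=R.from_rotvec(st["eef_rot"]).as_matrix();T[:3,3]=st["position"]
    return T@np.array(f["T_tool_cam"])
def ray(f,px,T):
    d=np.array([(px[0]-f["cx"])/f["fx"],(px[1]-f["cy"])/f["fy"]]);u=d.copy()
    for _ in range(20): u=d/(1+f["k1"]*(u@u))
    v=T[:3,:3]@np.array([u[0],u[1],1.]);return T[:3,3],v/np.linalg.norm(v)
def at_z(f,px,T,z):
    o,v=ray(f,px,T);return o+v*(z-o[2])/v[2]
def proj(f,P,T):
    p=(np.linalg.inv(T)@np.r_[P,1])[:3];u=p[:2]/p[2];u=u*(1+f["k1"]*(u@u))
    return np.array([u[0]*f["fx"]+f["cx"],u[1]*f["fy"]+f["cy"]])
E
python3 - <<'E'
from cell import *
from h import *
f=grab_frame("top");T=pose(f)
s=grab_frame("side");S=pose(s)
m=silhouettes("top","rack")[0]["mask"]
ys,xs=np.nonzero(m);P=np.array([at_z(f,(x,y),T,.006)[:2] for x,y in zip(xs,ys)])
print("rack rect",cv2.minAreaRect((P*1000).astype(np.float32)))
print("rack top tip", [at_z(f,d["centre"],T,0) for d in tip_of("top","rack")],[at_z(s,d["centre"],S,0) for d in tip_of("side","rack")])
for n,F,TT in(("top",f,T),("side",s,S)):
    print(n,"lamp",[(d["score"],at_z(F,d["centre"],TT,.079)) for d in tip_of(n,"headlamp_glass")])
    for d in silhouettes(n,"headlamp_glass"):
        ys,xs=np.nonzero(d["mask"]);print("mask",len(xs),xs.min(),xs.max(),ys.min(),ys.max())
    for k in("plate_a_mid",):
        print(n,k,[(d["score"],d["centre"],d["mask"].sum()) for d in silhouettes(n,k)])
cv2.imwrite("pics/topz.png",cv2.resize(f["img"][150:350,190:440,::-1],None,fx=3.2,fy=3,interpolation=2))
cv2.imwrite("pics/sidez.png",cv2.resize(s["img"][200:350,180:420,::-1],None,fx=3.3,fy=3.3,interpolation=2))
E
```

```text
Traceback (most recent call last):
IndexError: list index out of range
```

```bash

python3 - <<'E'
from cell import *
from h import *
f=grab_frame("top");T=pose(f)
s=grab_frame("side");S=pose(s)
for k in range(3):
  r=silhouettes("top","rack")
  if r: break
  f=grab_frame("top")
if r:
  m=r[0]["mask"]
  ys,xs=np.nonzero(m);P=np.array([at_z(f,(x,y),T,.006)[:2] for x,y in zip(xs,ys)])
  print("rack rect",cv2.minAreaRect((P*1000).astype(np.float32)))
print("rack top tip", [at_z(f,d["centre"],T,0) for d in tip_of("top","rack")],[at_z(s,d["centre"],S,0) for d in tip_of("side","rack")])
for n,F,TT in(("top",f,T),("side",s,S)):
    print(n,"lamp",[(d["score"],at_z(F,d["centre"],TT,.079)) for d in tip_of(n,"headlamp_glass")])
    for d in silhouettes(n,"headlamp_glass"):
        ys,xs=np.nonzero(d["mask"]);print("mask",len(xs),xs.min(),xs.max(),ys.min(),ys.max())
    for k in("plate_a_mid",):
        print(n,k,[(d["score"],d["centre"],d["mask"].sum()) for d in silhouettes(n,k)])
cv2.imwrite("pics/topz.png",cv2.resize(f["img"][150:350,190:440,::-1],None,fx=3,fy=3,interpolation=2))
cv2.imwrite("pics/sidez.png",cv2.resize(s["img"][200:350,180:420,::-1],None,fx=3.3,fy=3.3,interpolation=2))
E
```

```text
rack rect ((588.45361328125, 149.58660888671875), (243.26651000976562, 80.19453430175781), 32.4006233215332)
rack top tip [array([0.58913465, 0.15256397, 0.        ])] [array([0.58800955, 0.14295042, 0.        ])]
top lamp [(0.87, array([ 0.56836137, -0.12410058,  0.079     ]))]
mask 3273 338 401 231 295
mask 130 260 274 282 299
top plate_a_mid [(0.43, [244.6, 255.0], np.int64(142))]
side lamp [(0.88, array([ 0.56103266, -0.11855209,  0.079     ]))]
mask 2231 330 389 213 261
side plate_a_mid [(0.72, [289.2, 280.4], np.int64(1005)), (0.65, [359.9, 234.5], np.int64(2279)), (0.47, [387.8, 197.8], np.int64(802))]
```

View pics/topz.png

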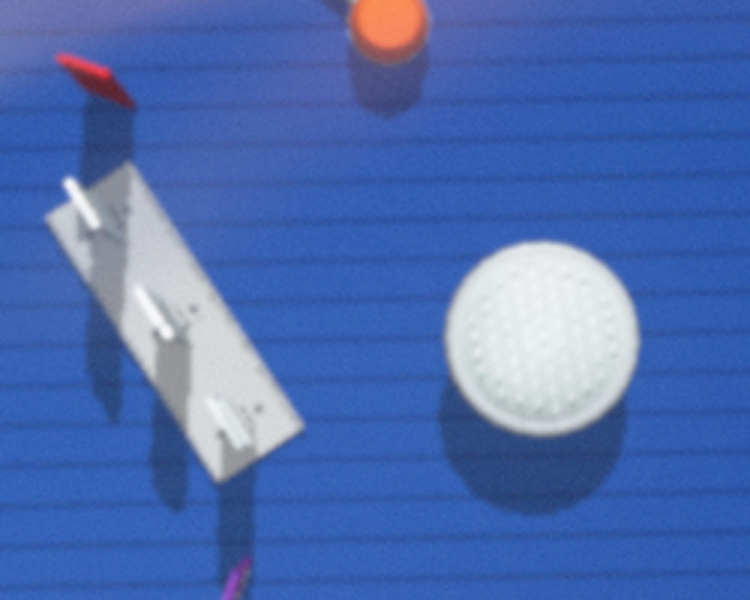

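View pics/sidez.png

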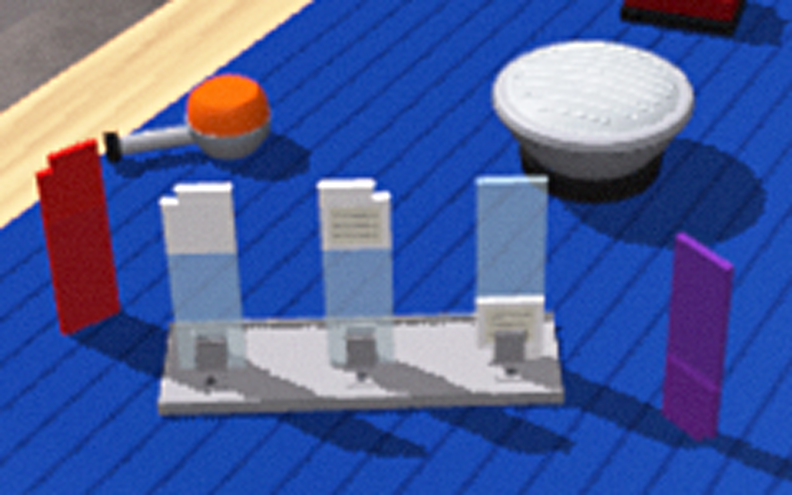

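```bash

python3 - <<'E'
from cell import *
from h import *
from scipy.spatial.transform import Rotation as R
s=cv2.imread("pics/side0.png")
cv2.imwrite("pics/sidez2.png",cv2.resize(s[245:330,300:410],None,fx=7,fy=7,interpolation=2))
a=np.radians(32.4);rx=np.array([np.cos(a),np.sin(a),0]);n=np.array([-rx[1],rx[0],0]);zz=np.array([0,0,1.])
P0=np.array([.588,.150,0])-.09*rx+.071*zz
f=grab_frame("wrist");C=np.array(f["T_tool_cam"])
def tryik(p,M): 
    q=ik(p,R.from_matrix(M).as_rotvec()); return None if q is None else np.round(q,2)
# look poses: camera optical axis to P0
for el in (25,40,55):
  for up in (1,-1):
   for dist in(.22,.28):
    e=np.radians(el);v=-n*np.cos(e)-zz*np.sin(e)
    xc=np.cross(v,zz);xc/=np.linalg.norm(xc);xc*=up;yc=np.cross(v,xc)
    Mc=np.c_[xc,yc,v];W=np.eye(4);W[:3,:3]=Mc;W[:3,3]=P0-dist*v
    Tt=W@np.linalg.inv(C);print(el,up,dist,np.round(Tt[:3,3],3),tryik(Tt[:3,3],Tt[:3,:3]))
# grasp
for sg in(1,-1):
    x=sg*n;z=-zz;M=np.c_[x,np.cross(z,x),z];print("grasp",sg,tryik(P0+[0,0,.035],M))
L=np.array([.567,-.123,.179])
for sg in(1,-1):
  for yaw in range(-180,180,20):
    d=np.array([np.cos(np.radians(yaw)),np.sin(np.radians(yaw)),0]);x=sg*zz
    r=tryik(L-.012*d,np.c_[x,np.cross(d,x),d])
    if r is not None: print("end",sg,yaw,r)
E
```

```text
25 1 0.22 [0.475 0.161 0.073] [ 0.78  1.03 -0.29  1.13 -1.3  -0.67]
25 1 0.28 [0.445 0.207 0.099] [ 0.88  1.04 -0.2   1.39 -1.22 -0.48]
25 -1 0.22 [0.487 0.141 0.123] [ 0.6   0.5  -0.58  0.53 -0.87  1.63]
25 -1 0.28 [0.458 0.187 0.149] [ 0.71  0.5  -0.49  0.75 -0.86  1.79]
40 1 0.22 [0.476 0.159 0.091] [ 0.73  0.74 -0.49  0.67 -1.11 -1.2 ]
40 1 0.28 [0.452 0.197 0.13 ] [ 0.82  0.72 -0.39  0.94 -1.07 -1.02]
40 -1 0.22 [0.495 0.129 0.134] [ 0.45  0.36 -0.58  0.54 -0.6   1.43]
40 -1 0.28 [0.47  0.167 0.172] [ 0.54  0.33 -0.51  0.72 -0.61  1.54]
55 1 0.22 [0.48  0.152 0.108] [ 0.63  0.53 -0.58  0.54 -0.87 -1.47]
55 1 0.28 [0.462 0.181 0.157] [ 0.7   0.48 -0.49  0.75 -0.87 -1.37]
55 -1 0.22 [0.504 0.114 0.14 ] [ 0.27  0.31 -0.53  0.63 -0.33  1.26]
55 -1 0.28 [0.486 0.143 0.189] [ 0.34  0.25 -0.47  0.77 -0.34  1.33]
grasp 1 [ 0.05  0.4  -0.44  0.73  0.   -0.51]
grasp -1 [ 0.05  0.4  -0.44  0.73  0.    2.63]
end 1 60 [-0.9   1.14 -0.04  1.96  1.2  -1.57]
end -1 60 [-0.9   1.14 -0.04  1.96  1.2   1.57]
```

View pics/sidez2.png

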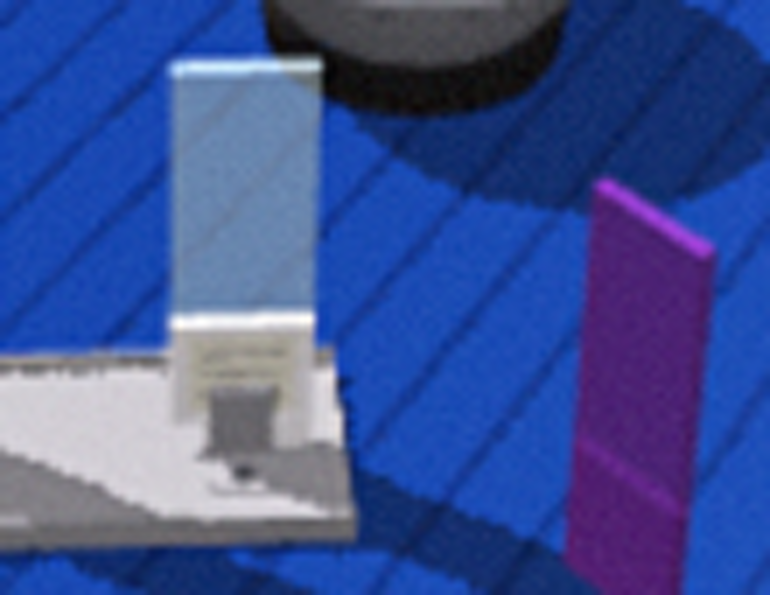

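```bash

python3 - <<'E'
from cell import *
import numpy as np
from scipy.spatial.transform import Rotation as R
c0=get_state()["clock"]
A=[];B=[];Q=[]
az=-.2;u=np.array([np.cos(az),np.sin(az),0]);zz=np.array([0,0,1.])
for r in np.arange(.3,.85,.06):
  for h in np.arange(.1,.6,.1):
    for p in np.radians([60,90,120,30]):
      d=u*np.cos(p)-zz*np.sin(p); y=np.cross(zz,u); M=np.c_[np.cross(y,d),y,d]
      P=u*r+zz*h;q=ik(P,R.from_matrix(M).as_rotvec())
      if q is None: continue
      q=np.array(q);f=q[1]-q[2];t=f+q[3]
      Q.append(q)
      A.append([1,0,np.sin(q[1]),np.cos(q[1]),np.cos(f),np.sin(f),np.cos(t),np.sin(t)]);B.append(r)
      A.append([0,1,np.cos(q[1]),-np.sin(q[1]),-np.sin(f),np.cos(f),-np.sin(t),np.cos(t)]);B.append(h)
A=np.array(A);B=np.array(B);x,res,rk,sv=np.linalg.lstsq(A,B,rcond=None)
print(len(B),rk,np.round(x,4),abs(A@x-B).max());Q=np.array(Q);print(np.round(Q.min(0),2),np.round(Q.max(0),2))
print(get_state()["clock"]-c0)
E
```

```text
300 8 [0.006  0.3192 0.4993 0.0037 0.3984 0.0691 0.4225 0.0021] 0.0472763175507247
[-1.06 -0.93 -1.29 -1.26 -0.08 -2.1 ] [-0.29  1.14  1.07  2.06  0.72 -1.64]
0.0
```

```bash

python3 - <<'E'
from cell import *
import numpy as np
from scipy.spatial.transform import Rotation as R
A=[];B=[];Q=[];m=0
az=-.2;u=np.array([np.cos(az),np.sin(az),0]);zz=np.array([0,0,1.])
for r in np.arange(.3,.85,.06):
  for h in np.arange(.1,.6,.1):
    for p in np.radians([60,90,120,30,0]):
      d=u*np.cos(p)-zz*np.sin(p); y=np.cross(zz,u); M=np.c_[np.cross(y,d),y,d]
      P=u*r+zz*h;q=ik(P,R.from_matrix(M).as_rotvec())
      if q is None: continue
      q=np.array(q);f=q[1]-q[2];t=f+q[3]
      if abs(q[4])>.01 or abs(q[0]-az)>.01: m+=1;continue
      if abs(t-p)>.01: print("pitch",t,p)
      A.append([1,0,np.sin(q[1]),np.cos(q[1]),np.cos(f),np.sin(f),np.cos(t),np.sin(t)]);B.append(r)
      A.append([0,1,np.cos(q[1]),-np.sin(q[1]),-np.sin(f),np.cos(f),-np.sin(t),np.cos(t)]);B.append(h)
A=np.array(A);B=np.array(B);x,res,rk,sv=np.linalg.lstsq(A,B,rcond=None)
print(m,len(B),rk,np.round(x,4),abs(A@x-B).max())
# q5 axis location: compare wrist yaw
q0=np.array([-.5,.4,-.4,.77,0,0])
E
```

```text
Traceback (most recent call last):
numpy.linalg.LinAlgError: 1-dimensional array given. Array must be two-dimensional
```

```bash
cat > fk.py <<'E'
import numpy as np
from scipy.spatial.transform import Rotation as R
def chain(x,q):
    f=q[1]-q[2];t=f+q[3]
    Z=R.from_euler('z',q[0]);Y=lambda a:R.from_euler('y',a)
    p0=np.array([x[0],x[1],x[2]]);p1=p0+Y(q[1]).apply([x[3],0,x[4]]);p2=p1+Y(f).apply([x[5],0,x[6]])
    W=Y(t)*R.from_euler('z',x[11]*q[4]);p3=p2+Y(t).apply([x[7],x[8],x[9]]);p4=p3+W.apply([x[10],0,0])
    return Z.apply(np.array([p0,p1,p2,p3,p4])),Z*W
E
python3 - <<'E'
from cell import *
from fk import *
from scipy.optimize import least_squares
rng=np.random.default_rng(0);D=[]
while len(D)<120:
    P=rng.uniform([.2,-.5,.1],[.7,.5,.5]);ro=R.random(random_state=int(rng.integers(1e6)))
    q=ik(P,ro.as_rotvec())
    if q is not None:D.append((np.array(q),P,ro))
best=None
for sg in(1,-1):
    e0=lambda x:np.concatenate([chain(np.r_[x,sg],q)[0][4]-P for q,P,_ in D])
    s=least_squares(e0,[0,0,.32,0,.5,.4,.07,.1,0,0,.3])
    print(sg,s.cost,abs(s.fun).max(),np.round(s.x,4))
    if best is None or s.cost<best[0]: best=(s.cost,np.r_[s.x,sg])
x=best[1];np.save("kin.npy",x)
q,P,ro=D[0];print(np.round((chain(x,q)[1].inv()*ro).as_matrix(),3),q[5]);q,P,ro=D[1];print(np.round((chain(x,q)[1].inv()*ro).as_matrix(),3),q[5])
E
```

```text
1 3.8027720910400656e-30 4.440892098500626e-16 [ 0.      0.5908  0.3032 -0.      0.514   0.3982  0.0697  0.1183 -0.5172
  0.      0.3036]
-1 0.8403875576873472 0.2564338186043903 [ 0.0737 -1.3493  0.2905  0.0485  0.4583  0.311   0.0409  0.4883  1.4283
 -0.0175 -0.2383]
[[ 0.     0.     1.   ]
 [ 0.936  0.353 -0.   ]
 [-0.353  0.936 -0.   ]] -0.361093648510284
[[-0.     0.     1.   ]
 [-0.896  0.443 -0.   ]
 [-0.443 -0.896  0.   ]] -2.682112629689631
```

```bash
cat >> h.py <<'E'
from scipy.spatial.transform import Rotation as R
a=np.radians(32.4);rx=np.array([np.cos(a),np.sin(a),0]);n=np.array([-rx[1],rx[0],0]);zz=np.array([0,0,1.])
G=np.c_[n,np.cross(-zz,n),-zz];Grv=R.from_matrix(G).as_rotvec()
L=np.array([.567,-.123,.079]);P0=np.array([.588,.150,0])-.09*rx
E
python3 - <<'E'
from cell import *
from h import *
y=G[:,1]
movep(L+[0,0,.25]-.04*y,Grv)
st=get_state();f=grab_frame("wrist");T=pose(f,st);cv2.imwrite("pics/w1.png",f["img"][:,:,::-1])
print(st["clock"],st["position"],"tip",[(d["score"],d["centre"],at_z(f,d["centre"],T,.079)) for d in tip_of("wrist","headlamp_glass")])
for d in silhouettes("wrist","headlamp_glass"): 
    ys,xs=np.nonzero(d["mask"]);P=np.array([at_z(f,(x,y_),T,.070)[:2] for x,y_ in zip(xs,ys)]);print("m",len(xs),cv2.minEnclosingCircle((P*1000).astype(np.float32)),P.mean(0))
movep(P0+[0,0,.25],Grv)
st=get_state();f=grab_frame("wrist");T=pose(f,st);cv2.imwrite("pics/w2.png",f["img"][:,:,::-1])
np.savez("w2.npz",T=T,**{k:f[k] for k in("fx","fy","cx","cy","k1")})
print(st["clock"],st["position"],[(d["score"],d["centre"]) for d in tip_of("wrist","plate_a_mid")])
pl=P0
for k in(0,1):
  for dx in(-.02,.02):
    for dy in(-.0025,.0025): print("pred",k,dx,dy,proj(f,pl+rx*(dx+.09*k)+n*dy+[0,0,.136],T).round(1))
E
```

```text
3.5583 [ 0.53307027 -0.1448695   0.32884817] tip [(0.6, [320.9, 235.8], array([ 0.56577432, -0.1228519 ,  0.079     ]))]
m 12634 ((564.6239013671875, -124.27898406982422), 70.159423828125) [ 0.56201182 -0.12567734]
4.725 [0.5127252  0.10099861 0.25049349] [(0.65, [318.0, 294.7]), (0.6, [321.2, 309.3]), (0.35, [320.6, 392.3])]
pred 0 -0.02 -0.0025 [318.  201.6]
pred 0 -0.02 0.0025 [325.4 201.6]
pred 0 0.02 -0.0025 [318.1 258.1]
pred 0 0.02 0.0025 [325.2 258.1]
pred 1 -0.02 -0.0025 [318.1 322.7]
pred 1 -0.02 0.0025 [324.9 322.7]
pred 1 0.02 -0.0025 [318.2 369.6]
pred 1 0.02 0.0025 [324.7 369.6]
```

View pics/w1.png

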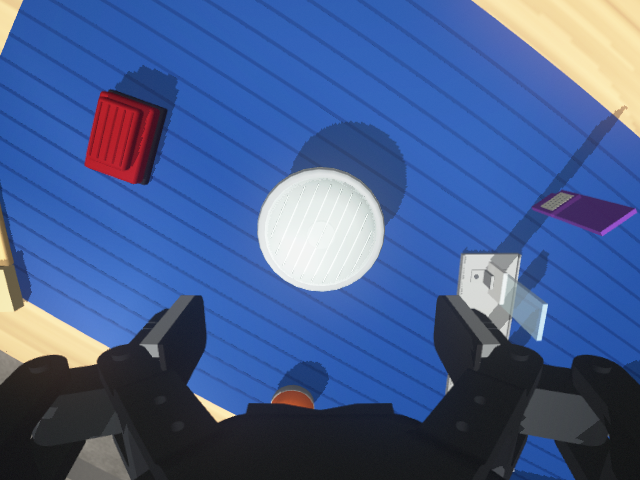

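View pics/w2.png

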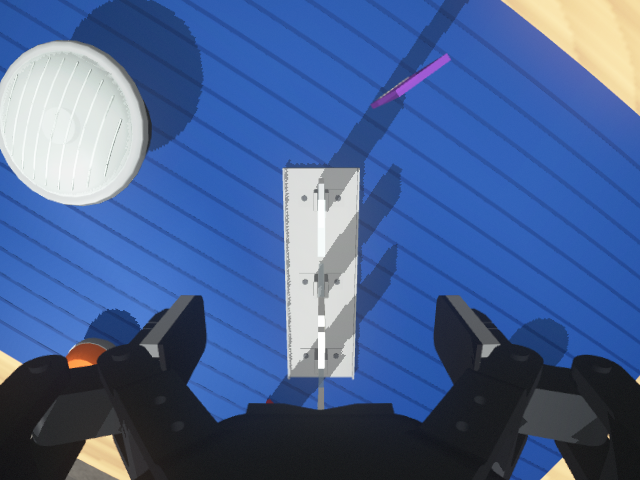

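```bash

python3 - <<'E'
from cell import *
from h import *
P=P0.copy()
print(move_l(P+[0,0,.103],velocity=.12,until_force=15))
print(get_state()["position"]);grab(40)
s=get_state();print(s["clock"],s["finger_gap"],s["contact_force"],s["position"])
print(move_l(P+[0,0,.135],velocity=.06,until_force=20));print(get_state()["contact_force"])
print(move_l(P+[0,0,.29],velocity=.15,until_force=20))
s=get_state();print(s["clock"],s["finger_gap"],s["contact_force"],s["q"])
f=grab_frame("side");cv2.imwrite("pics/side2.png",f["img"][:,:,::-1])
cv2.imwrite("pics/side2z.png",cv2.resize(f["img"][130:340,200:440,::-1],None,fx=2.8,fy=2.8,interpolation=2))
E
```

```text
False
[0.51261094 0.10179487 0.10367757]
6.9083 0.051130293075360884 [0.82301704 0.106313   0.51323617] [0.51218509 0.10175149 0.10312251]
False
[-0.47399383 -0.16706606 -0.3114988 ]
False
8.775 0.053139566719085166 [-0.25152388  0.18549435 -1.12089853] [ 5.47286532e-02  2.41992312e-01 -1.59123124e-01  1.17141895e+00
 -5.28892079e-05 -5.10713503e-01]
```

View pics/side2z.png

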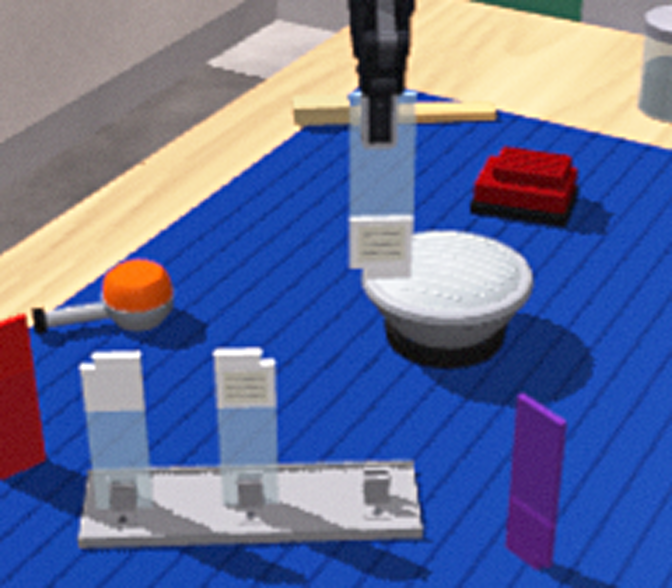

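```bash
cat > plan.py <<'E'
from cell import *
from h import *
from fk import chain
x=np.load("kin.npy")
Lc=np.array([.566,-.1235,.079]);
def endpose(yaw,h=.1,back=0,up=0,off=.010):
    d=np.array([np.cos(np.radians(yaw)),np.sin(np.radians(yaw)),0])
    M=np.c_[zz,np.cross(d,zz),d];return Lc+[0,0,h+up]-(off+back)*d,R.from_matrix(M).as_rotvec()
E
python3 - <<'E'
from plan import *
q0=get_state()["q"]
for yaw in range(40,100,5):
    q=ik(*endpose(yaw));qv=ik(*endpose(yaw,up=.12))
    print(yaw,None if q is None else np.round(q,2),None if qv is None else np.round(qv,2))
yaw=60
for up,back in((.12,0),(.08,0),(.12,.05)):
    qv=ik(*endpose(yaw,up=up,back=back))
    if qv is None: print("none",up);continue
    for s in np.linspace(0,1,11):
        q=q0+s*(qv-q0);pts,W=chain(x,q);tip=pts[4]+W.apply([.097,0,0]);print(up,round(s,1),"tip",tip.round(3),"tcp",pts[4].round(3),"p3",pts[3].round(3),"p2",pts[2].round(3))
E
```

```text
40 None None
45 None None
50 [-0.93  1.08 -0.22  1.84  1.34 -1.57] [-0.93  0.88 -0.25  2.01  1.34 -1.57]
55 [-0.91  1.11 -0.13  1.9   1.27 -1.57] [-0.91  0.91 -0.17  2.06  1.27 -1.57]
60 [-0.9   1.13 -0.04  1.96  1.2  -1.57] None
65 [-0.88  1.16  0.05  2.02  1.13 -1.57] None
70 [-0.86  1.2   0.14  2.08  1.06 -1.57] None
75 None None
80 None None
85 None None
90 None None
95 None None
none 0.12
0.08 0.0 tip [0.511 0.102 0.192] tcp [0.511 0.102 0.289] p3 [0.512 0.102 0.593] p2 [0.484 0.618 0.711]
0.08 0.1 tip [0.471 0.102 0.164] tcp [0.485 0.09  0.259] p3 [0.531 0.052 0.557] p2 [0.571 0.568 0.673]
0.08 0.2 tip [0.437 0.11  0.151] tcp [0.463 0.084 0.241] p3 [0.544 0.    0.521] p2 [0.65  0.507 0.634]
0.08 0.3 tip [0.415 0.123 0.152] tcp [0.447 0.08  0.233] p3 [ 0.549 -0.053  0.486] p2 [0.72  0.438 0.592]
0.08 0.4 tip [0.408 0.135 0.165] tcp [0.442 0.076 0.234] p3 [ 0.547 -0.107  0.452] p2 [0.779 0.36  0.548]
0.08 0.5 tip [0.417 0.141 0.185] tcp [0.447 0.068 0.242] p3 [ 0.539 -0.161  0.419] p2 [0.827 0.277 0.502]
0.08 0.6 tip [0.442 0.137 0.209] tcp [0.461 0.052 0.252] p3 [ 0.524 -0.213  0.386] p2 [0.862 0.189 0.456]
0.08 0.7 tip [0.478 0.118 0.232] tcp [0.484 0.026 0.262] p3 [ 0.503 -0.263  0.354] p2 [0.886 0.1   0.408]
0.08 0.8 tip [0.523 0.081 0.251] tcp [ 0.511 -0.014  0.268] p3 [ 0.477 -0.31   0.322] p2 [0.898 0.01  0.359]
0.08 0.9 tip [0.568 0.025 0.261] tcp [ 0.539 -0.067  0.268] p3 [ 0.445 -0.355  0.291] p2 [ 0.898 -0.079  0.309]
0.08 1.0 tip [ 0.609 -0.048  0.259] tcp [ 0.561 -0.132  0.259] p3 [ 0.409 -0.395  0.259] p2 [ 0.887 -0.165  0.259]
none 0.12
```

```bash
python3 -c "
import cv2
i=cv2.imread('pics/w2.png');cv2.imwrite('pics/w2z.png',cv2.resize(i[165:285,270:370],None,fx=5,fy=5,interpolation=cv2.INTER_NEAREST))"
```

```text
(no output)
```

View pics/w2z.png

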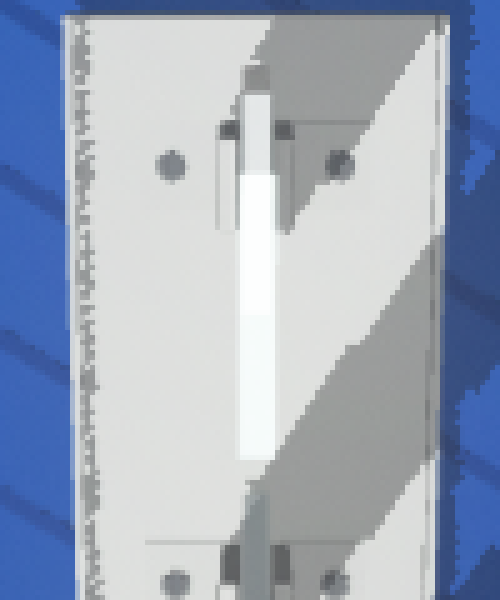

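```bash

python3 - <<'E'
from plan import *
st=get_state();p=np.array(st["position"]);yaw=57
q1=ik(p+[0,0,.09],Grv);qv=ik(*endpose(yaw,up=.08));print(qv)
for s in np.linspace(0,1,11):
    q=q1+s*(qv-q1);pts,W=chain(x,q);tip=pts[4]+W.apply([.097,0,0]);print(round(s,1),"tip",tip.round(3),"tcp",pts[4].round(3),"p3",pts[3].round(3))
move_l(p+[0,0,.09],velocity=.2)
set_joints(qv)
s=get_state();print(s["clock"],s["finger_gap"],s["position"])
for n_ in("side","top"):
    f=grab_frame(n_);cv2.imwrite(f"pics/{n_}3.png",f["img"][:,:,::-1])
E
```

```text
[-0.90781713  0.98736858 -0.12968875  2.02453532  1.23893785 -1.57079633]
0.0 tip [0.511 0.102 0.282] tcp [0.511 0.102 0.379] p3 [0.511 0.102 0.683]
0.1 tip [0.476 0.103 0.244] tcp [0.491 0.091 0.339] p3 [0.536 0.051 0.636]
0.2 tip [0.447 0.112 0.221] tcp [0.472 0.084 0.31 ] p3 [ 0.552 -0.002  0.59 ]
0.3 tip [0.428 0.123 0.212] tcp [0.46  0.079 0.293] p3 [ 0.559 -0.058  0.545]
0.4 tip [0.423 0.134 0.215] tcp [0.455 0.074 0.285] p3 [ 0.557 -0.113  0.501]
0.5 tip [0.433 0.14  0.227] tcp [0.461 0.065 0.282] p3 [ 0.547 -0.168  0.457]
0.6 tip [0.457 0.134 0.242] tcp [0.475 0.049 0.284] p3 [ 0.529 -0.22   0.415]
0.7 tip [0.493 0.114 0.256] tcp [0.496 0.022 0.285] p3 [ 0.504 -0.269  0.374]
0.8 tip [0.535 0.077 0.267] tcp [ 0.52  -0.018  0.283] p3 [ 0.472 -0.313  0.334]
0.9 tip [0.577 0.021 0.269] tcp [ 0.543 -0.069  0.275] p3 [ 0.436 -0.353  0.296]
1.0 tip [ 0.613 -0.051  0.259] tcp [ 0.561 -0.132  0.259] p3 [ 0.395 -0.387  0.259]
10.55 0.054535609687945165 [ 0.56040813 -0.13062936  0.25914291]
```

View pics/side3.png

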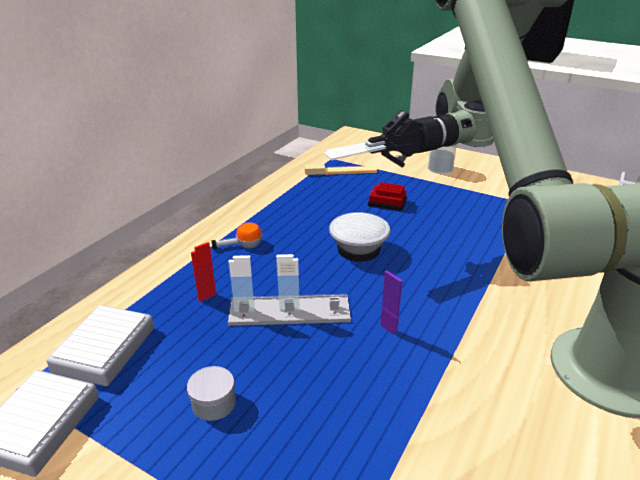

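View pics/top3.png

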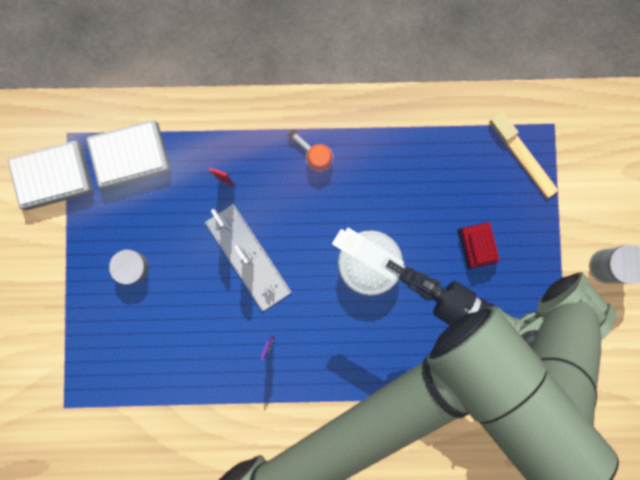

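```bash

python3 - <<'E'
from plan import *
t=grab_frame("top");T=pose(t);s=grab_frame("side");S=pose(s)
for px in((610,262),(628,264),(607,283),(592,262)):
    print("top",px,at_z(t,px,T,0)[:2].round(3),at_z(t,px,T,.1)[:2].round(3))
for px in((443,169),(443,138),(430,165)):print("side",px,at_z(s,px,S,0)[:2].round(3),at_z(s,px,S,.08)[:2].round(3),at_z(s,px,S,.1)[:2].round(3))
for px in((545,285),(580,275),(614,315),(590,340)):print("housing",px,at_z(t,px,T,.26)[:2].round(3))
cv2.imwrite("pics/top3z.png",cv2.resize(t["img"][220:360,320:640,::-1],None,fx=2.5,fy=2.5,interpolation=2))
cv2.imwrite("pics/side3z.png",cv2.resize(s["img"][70:200,310:520,::-1],None,fx=3.7,fy=3.7,interpolation=2))
q=get_state()["q"];xx=x.copy();tot=xx[1]+xx[8];xx[1]=0;xx[8]=tot;print(chain(xx,q)[0].round(3));print(chain(xx,ik(*endpose(57)))[0].round(3))
E
```

```text
top (610, 262) [ 0.559 -0.669] [ 0.556 -0.62 ]
top (628, 264) [ 0.553 -0.709] [ 0.551 -0.657]
top (607, 283) [ 0.511 -0.659] [ 0.512 -0.612]
top (592, 262) [ 0.559 -0.629] [ 0.556 -0.583]
side (443, 169) [ 0.539 -0.661] [ 0.49  -0.488] [ 0.478 -0.445]
side (443, 138) [ 0.623 -0.909] [ 0.565 -0.708] [ 0.55  -0.658]
side (430, 165) [ 0.584 -0.669] [ 0.53  -0.496] [ 0.517 -0.452]
housing (545, 285) [ 0.511 -0.423]
housing (580, 275) [ 0.528 -0.487]
housing (614, 315) [ 0.454 -0.545]
housing (590, 340) [ 0.41  -0.499]
[[ 0.    -0.     0.303]
 [ 0.265 -0.336  0.588]
 [ 0.412 -0.524  0.261]
 [ 0.397 -0.385  0.261]
 [ 0.561 -0.13   0.26 ]]
[[ 0.    -0.     0.303]
 [ 0.284 -0.364  0.528]
 [ 0.41  -0.525  0.179]
 [ 0.395 -0.387  0.179]
 [ 0.561 -0.132  0.179]]
```

View pics/top3z.png

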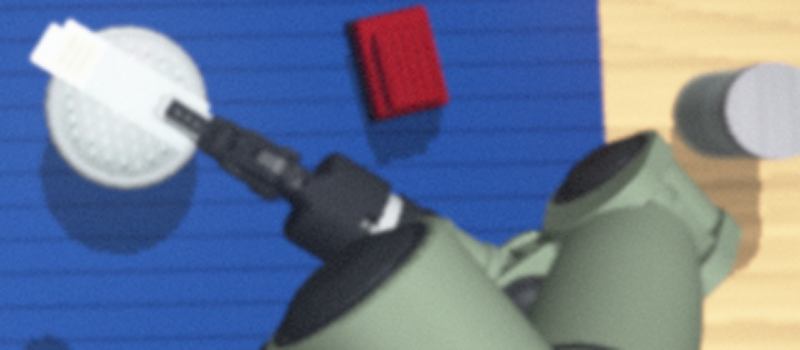

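View pics/side3z.png

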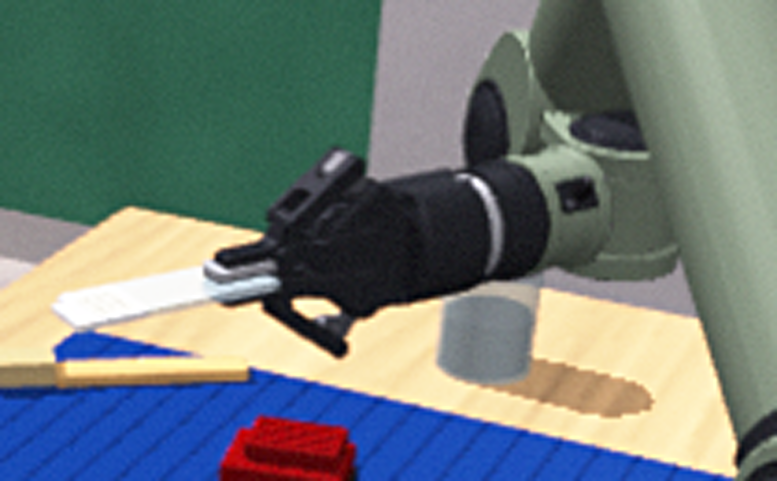

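```bash

python3 - <<'E'
from plan import *
p,rv=endpose(57)
move_l(p,velocity=.08,rot=rv)
sleep(.3)
s=get_state();print(s["clock"],s["finger_gap"],s["position"],p,R.from_rotvec(s["eef_rot"]).as_matrix().round(4),s["contact_force"])
M=R.from_rotvec(s["eef_rot"]).as_matrix();P=np.array(s["position"])
t=grab_frame("top");T=pose(t);f2=grab_frame("side");S=pose(f2)
for nm,F,TT in(("top",t,T),("side",f2,S)):
    im=F["img"][:,:,::-1].copy()
    for k in("plate_a_clear","plate_a_mid","headlamp_glass"):
        r=tip_of(nm,k);z=.079 if k[0]=="h" else .179
        print(nm,k,[(d["score"],d["centre"],at_z(F,d["centre"],TT,z).round(4)) for d in r])
    c=[proj(F,P+M@np.array([.0025,yy,z_]),TT) for yy,z_ in((-.02,-.033),(.02,-.033),(.02,.097),(-.02,.097))]
    big=cv2.resize(im,None,fx=4,fy=4,interpolation=2)
    cv2.polylines(big,[np.int32(np.array(c)*4+2)],True,(0,255,0),1)
    u,v=proj(F,P+M@np.array([0,0,.01]),TT);print("pred clear",u,v,"lamp",proj(F,Lc,TT))
    x0,y0=int(u*4)-360,int(v*4)-260
    cv2.imwrite(f"pics/{nm}4z.png",big[max(0,y0):y0+520,max(0,x0):x0+720])
E
```

```text
12.2 0.05120919607211619 [ 0.56060089 -0.1319658   0.17930288] [ 0.56055361 -0.13188671  0.179     ] [[-3.000e-04  8.386e-01  5.447e-01]
 [ 4.000e-04 -5.447e-01  8.386e-01]
 [ 1.000e+00  5.000e-04 -2.000e-04]] [0.68020536 0.05881661 0.63988645]
top plate_a_clear [(0.47, [247.9, 254.2], array([0.5834, 0.1289, 0.179 ]))]
top plate_a_mid [(0.58, [244.4, 254.1], array([0.5837, 0.1358, 0.179 ])), (0.34, [366.8, 254.3], array([ 0.5782, -0.1057,  0.179 ]))]
top headlamp_glass [(0.6, [372.9, 261.9], array([ 0.5668, -0.1266,  0.079 ]))]
pred clear 376.03115460447617 260.25445425485697 lamp [371.4501851  262.30959009]
side plate_a_clear [(0.88, [288.2, 290.4], array([0.4933, 0.2841, 0.179 ]))]
side plate_a_mid [(0.59, [288.3, 286.7], array([0.4983, 0.2759, 0.179 ]))]
side headlamp_glass [(0.93, [362.0, 222.4], array([ 0.5567, -0.12  ,  0.079 ]))]
pred clear 360.71854923361536 181.10162947399945 lamp [359.00529069 220.70884441]
```

View pics/side4z.png

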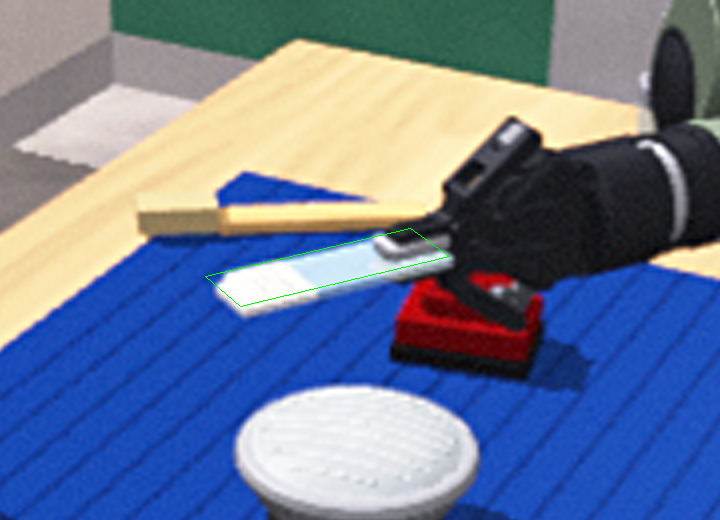

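View pics/top4z.png

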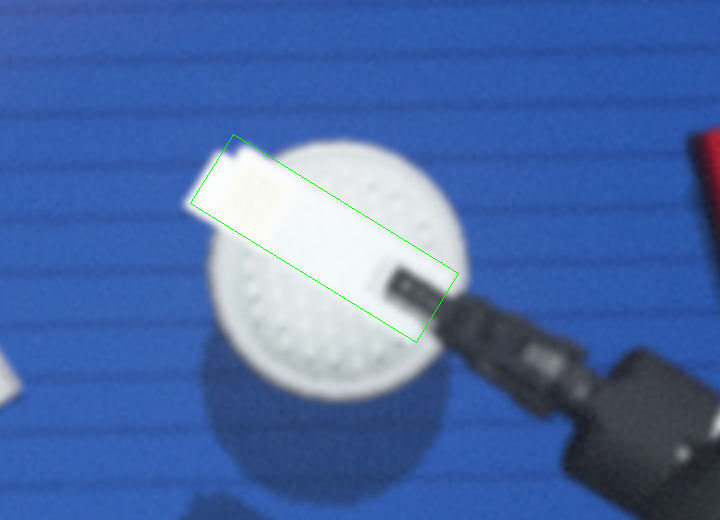

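```bash
python3 -c "
from cell import *
sign_off();print(get_state()['clock'],get_state()['finger_gap'])"
```

```text
the job is handed in; nothing more can be done
the job is handed in; nothing more can be done
```

I pulled the plate nearest the robot straight up out of its slot. It is now held level, label side up, over the headlamp, and I handed the job in at about 12 s, still gripping at 40 N.

- **Which way round:** in the side picture the frosted end was down, and the notch was bottom-left with the label facing the side camera. That matches the plate description. The last top picture shows the label on top and the notch in the expected corner.
- **Position:** from the last pictures, the middle of the clear part is within about 1–2 mm of the lens centre. The plate's mid-plane is at 0.179 m, 10 cm above the glass. The tool is level to about 0.03°, and the plate outline I predicted matched both pictures to about one pixel.
- **Other things:** the other two plates were still standing in the rack in the last full pictures, taken 8 cm above the final height. Nothing on the mat had visibly moved, and I saw no contact forces above about 1–2 N.
- **Disagreement:** in the final pictures the networks mostly reported the plates still in the rack, so I checked the held plate by overlaying its predicted outline instead. The side camera placed the lens centre 5–9 mm away from the wrist and top estimates. I went with the wrist and top cameras, which agreed to about 2–4 mm.

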